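# Snap a gingerbread stamp onto the snap hook

## Robot

A 6-joint arm with a two-finger parallel gripper is mounted at the origin on the work surface. World frame = base frame: x ahead of the robot, y to its left, z up, the work surface at z = 0. Lengths are in mm, angles in rad, forces in N, time in s.
With the tool pointing down it reaches from about 400 to 925 mm from the base axis. Payload 12.5 kg.
Tool frame: the origin (TCP) lies midway between the tips of the shut fingers; the grasp point (between the pads) lies 19 mm behind it; z points along the fingers, y is the line along which they close (so a half turn about z gives the same grasp; the last joint's range is limited). The gripper opens to 95 mm and grips with 3 to 60 N. Pads are 20 mm wide; open, the fingers measure 119 mm over their backs; the gripper's body (75 mm by 180 mm) begins 59 mm behind the grasp point.
Start: joints at [1.134, 0.491, 1.559, -0, 1.092, -0.106], TCP at [202.984, 591.138, 214.661] pointing down, gripper open.
Joint ranges: [-3.1, 3.1], [-0.84, 2.19], [0.05, 2.79], [-1.13, 4.28], [0.06, 2.93], [-2.69, 2.69]. Speed limits (rad/s): [2.22, 2.22, 2.79, 3.14, 3.14, 3.14].

## Interface

Orientations are given as [roll, pitch, yaw] about the fixed x, y, z axes, in that order (R = Rz(yaw) Ry(pitch) Rx(roll)).
In Python, from cell import state, read_camera, job_done gives the robot as it stands.
- The arm moves only by the tool carry_out, never from a script. Its argument "moves" is a list of rows, each an object with "slide": the shift along the tool's x, y, z as a fraction of full scale, a list of three; "spin": the turn about the tool's z as a fraction of full scale. A call has 1 to 12 rows; each row shifts and turns the commanded pose from where the row before left it, along the tool's axes as they then stand; what a row does not reach is not made up. Full scale, the value 1, is 0.4 m for a shift and 30 degrees for a turn. A row lasts 1/12 s, in which the tool goes at most 41.7 mm and 7.16 degrees, less where a joint would pass 70% of its speed; a pose out of reach is approached as far as the arm can. A call with a number of a shift or a turn outside -1 to 1 is refused whole. A call with a gripper value outside its range is refused whole. "hand" is the closure, from 0 (fully open) to 1 (shut), set as the call begins (left out, the last holds). The fingers move at their own pace and stop on an object; the grip force is fixed at half the most. Time passes only in rows, so rows that do not move let the fingers close. It gives the time, the measured TCP pose, the force, the opening and the grip force at its end, in the units of the state.
- state(): the state, without advancing time (a new reading comes with each control period).
- read_camera(name): name is "scene" or "top" or "wrist"; returns a dict with "color" (420x560x3 uint8, red, green, blue), "K" (3x3 intrinsics, pixels), "R" (3x3) and "t" (3): a world point X has camera coordinates R X + t. Camera axes: x right, y down, z forward; pixel columns grow to the right and rows downward; lengths in mm; the calibration is good to about 2 mm. A picture is of the moment at which its call begins. There is no depth.
- job_done(): hands the job in; it is judged then, once.
The state is a dict: "t": time; "joints": joint angles; "qvel": joint speeds; "tau": joint torques, N m; "eef_pos": TCP position; "tcp_rot": TCP orientation; "ft_force": force on the tool from outside, world axes, zero at the start; "moment": the same for the moment, N m; "opening": opening from 0.0 (shut) to 1.0 (fully open); "grip_force": force on a finger pad.
Only numpy, scipy, OpenCV 4.12 (cv2) and the standard library are available. Lean on these libraries where they do the work, as an engineer would, in place of code of your own. Each camera call takes 0.05 s, during which the arm holds its last target. There are 200 camera calls.

## Task

Take the wooden gingerbread stamp that has a brass eye out of the rack and push its eye gently against the sprung gate of the snap hook until it passes inside and the gate springs shut behind it. Let the hook take the stamp's weight before letting go, so that it ends hanging still by its eye from the hook alone. Never force or jolt the hook, keep the gripper off it, and leave the other two stamps standing in the rack.

Things in the scene. Friction and masses are not known exactly. Their poses are not given: they have to be found in the camera images.
- stamp_grip (a point): Grasp point of the stamp with the brass eye: on its handle's centre line, 22 mm short of the free end. The straight handle, 22 mm wide (y) and 24 mm high (z), sticks out 90 mm in -x (roughly towards the robot) from the back of the upright block. The point is 78 mm in -x from the block's mid-plane and 58 mm above its underside. Axes as the stamp's.
- stamp_eye (a point): Middle of the top bar (on its centre line) of that stamp's eye: an upright arch of 4 mm round brass bar on the middle of the block's top, in the stamp's y-z plane, so one looks through it along x. Opening 20 mm wide (y), 22 mm high from block top to under the bar, corners cut. 24 mm above the block's top; 78 mm in +x and 46 mm in +z from the grasp point. Axes as the stamp's.
- stamp: The stamp with the brass eye: pale wooden block, 20 mm thick along its x, 74 mm wide along its y, 80 mm high along its z (up), standing upright in one of the rack's slots; 0.15 to 0.3 kg with handle and eye. Origin at the centre of the block's underside.
- hook: Steel snap hook of 7 mm round bar, in its own x-z plane: x away from its open side, z up. Origin: on its rod, 240 to 270 mm above the table. Spine (rigid) at x = +10 mm, bight's lowest centre line at z = -75. Pushed in +x (1.5 N) hook and rod slide back through the stand's sleeve, 5 to 60 mm, until a collar meets a stop, and stay there; only then does the gate give. Stands at most 10 N from the stamp.
- hook_nose (a point): Centre of the round tip of the hook's nose, the short upturned end of the bar on the open (-x) side: x = -16.5, z = -66 mm from the hook's origin. Nose and bight together are 16 mm high (z = -78.5 to -62.5 mm) and 7 mm thick (y), so they fit through the eye when it moves along the hook's +x. Axes as the hook's.
- hook_bight (a point): Seat of the hook: upper surface of the lowest part of the bight, x = 0, 71.5 mm under the hook's origin. Axes as the hook's. To pass over the nose the middle of the eye's top bar must be 14 mm above this point, 3 mm either way, with the stamp level and its x along the hook's x. When the stamp hangs it is 2 mm above.
- gate (a joint): Angle of the hook's brass gate, rad: 0 shut, 0.75 fully open. A 5 mm bar, 41 mm long, hinged at the top (x = -14, z = -20 mm from the hook's origin), its lower end just inside the nose tip. Swings inwards (lower end to +x) against a spring: 3.5 N at its end to start, 5 N well open. With the eye's bar pushed to about x = -3 mm of the hook and lowered into the bight, it slips past and shuts.
- stand: Fixed stand of the hook (at y < 0), same axes and same y as the hook. Blue sleeve, 24 mm thick, behind the hook, which slides in it on a 10 mm rod along x. A post of 18 mm diameter stands 95 mm in +x and 110 mm in -y from the origin, rising to 40 mm above the rod, with a 14 mm cross arm to the sleeve. Wooden base at most 70 mm high, x = 30 to 160, y = -155 to -45 mm.
- rack: Fixed wooden rack, 100 x 340 x 42 mm, with three slots side by side along its y, 105 mm apart (the middle one at the origin), each 30 mm deep, floor 12 mm above the table; the stamps stand in them with about 1 mm play, handles to -x. Origin at the centre of the underside.
- stamp_b_grip (a point): The same handle point of a second stamp of darker wood, without an eye, otherwise the same; it stays in its slot.
- stamp_c_grip (a point): The same handle point of a third stamp of pale wood, without an eye, otherwise the same; it stays in its slot.
Not all that is in view belongs to the job. Leave any red or turquoise look-alike of the stamp alone.

How it is judged (in metres and radians):
On the way, in this order (a step that is already met when the one before it is completed fails the run):
1. the stamp with the eye is lifted clear of the rack (distance of stamp_grip from where it was at the start of the episode above 0.06 m and contact force between stamp and rack below 0.05 N), for 0.1 s.
2. the stamp pushes the hook's gate open (value of joint gate above 0.12 rad and contact force between stamp and hook above 1 N), for 0.05 s.
At the end, for the whole second after the job is handed in: The bar of the stamp's eye lies in the bight inside the hook (within 7 mm above the seat, between nose and spine), the gate is shut (under 0.06 rad), the hook carries the stamp (over 0.8 N), which touches neither rack nor gripper and hangs still (slower than 0.08 m/s) (x of stamp_eye in the frame of hook_bight between -0.0125 and 0.008 m and z of stamp_eye in the frame of hook_bight between -0.003 and 0.007 m and y of stamp_eye in the frame of hook_bight between -0.01 and 0.01 m and value of joint gate below 0.06 rad and contact force between stamp and hook above 0.8 N and contact force between stamp and rack below 0.05 N and contact force between stamp and the fingers below 0.05 N and linear speed of stamp below 0.08 m/s).
It fails at once if the stamp loads or jolts the hook with more than 10 N (contact force between stamp and hook above 10 N).
It fails at once if the gripper or arm pushes the hook (contact force between any of the fingers, the arm and hook above 2 N).
It fails at once if another stamp is taken or knocked from its place (over 30 mm) (distance of any of stamp_b_grip, stamp_c_grip from where it was at the start of the episode above 0.03 m).
It also fails if it takes over 67 s, if anything falls off the work surface, if the arm or the gripper's body presses on something with over 40 N, if the wrist force passes 120 N, or if a joint passes its speed limit or range.

## Working session

There is one attempt and no reset: what is moved stays moved. The work goes in short steps, Python scripts to look and compute and a tool call to move; the robot and the scene stay as the last step left them, time stands still between calls to the robot, and variables do not carry over. Pictures are saved under pics/ and viewed, at most 10 in all, crops included, and the job is handed in when it is done.

Besides the shell and the picture viewer there is one more tool, called after ">>>" by a JSON object that holds its "api" and its "payload", one argument or row to a line. carry_out: Moves the arm, as the interface text tells. Shift numbers are shares of 0.4 m and turn numbers shares of 30 degrees, none past 1 either way. Its arguments: {"type":"object","properties":{"moves":{"type":"array"},"hand":{"type":"number"}},"required":["moves"]}

```bash
ls; mkdir -p pics
python3 - <<'E'
from cell import state, read_camera
import cv2,numpy as np,pickle
d={}
for n in("scene","top","wrist"):
    d[n]=read_camera(n); print(n,d[n]["K"].tolist(),np.round(d[n]["R"],4).tolist(),np.round(d[n]["t"],1).tolist(), (-d[n]["R"].T@d[n]["t"]).round())
pickle.dump(d,open("v0.pkl","wb"))
cv2.imwrite("pics/scene.png",cv2.resize(d["scene"]["color"][:,:,::-1],(800,600),interpolation=cv2.INTER_CUBIC))
cv2.imwrite("pics/top.png",cv2.resize(d["top"]["color"][:,:,::-1],(800,600),interpolation=cv2.INTER_CUBIC))
print(state())
E
```

```text
pics
scene [[424.75774424733294, 0.0, 274.12682958928195], [0.0, 424.75774424733294, 210.61972984108408], [0.0, 0.0, 1.0]] [[-0.8846, 0.466, 0.0177], [0.2505, 0.5068, -0.8249], [-0.3934, -0.7252, -0.5651]] [472.1, -14.2, 1102.9] [855. 587. 603.]
top [[438.690207252896, 0.0, 285.0701590160109], [0.0, 438.690207252896, 207.19753037825254], [0.0, 0.0, 1.0]] [[0.0175, -0.9995, 0.0274], [-0.9933, -0.0205, -0.1133], [0.1138, -0.0252, -0.9932]] [7.3, 557.6, 1004.8] [ 439.   44. 1061.]
wrist [[349.1354367669788, 0.0, 281.60516607288434], [0.0, 349.1354367669788, 215.7197891980085], [0.0, 0.0, 1.0]] [[0.3257, 0.9455, -0.0012], [0.9118, -0.3137, 0.2651], [0.2503, -0.0875, -0.9642]] [-624.1, -29.2, 391.2] [132. 615. 384.]
{'t': 0.15, 'joints': array([ 1.13439744e+00,  4.91363547e-01,  1.55927978e+00,  3.60406853e-05,
        1.09172348e+00, -1.05616864e-01]), 'qvel': array([-0.00141752, -0.00251638, -0.00100654,  0.00050536, -0.00150311,
        0.00050869]), 'tau': array([ 1.77156522e-03, -6.12899280e+01, -2.58279365e+01,  6.92948350e-02,
        4.72694251e-02, -7.88476177e-05]), 'eef_pos': array([202.89779463, 590.97110722, 214.24197346]), 'tcp_rot': array([-3.14082618e+00, -1.13404036e-04,  2.81079396e+00]), 'ft_force': array([ 0.12841193, -0.0880267 ,  0.00478727]), 'moment': array([-0.01524864, -0.02558474,  0.02115049]), 'grip_force': 0.0, 'opening': 0.9998102479780043}
```

View pics/scene.png

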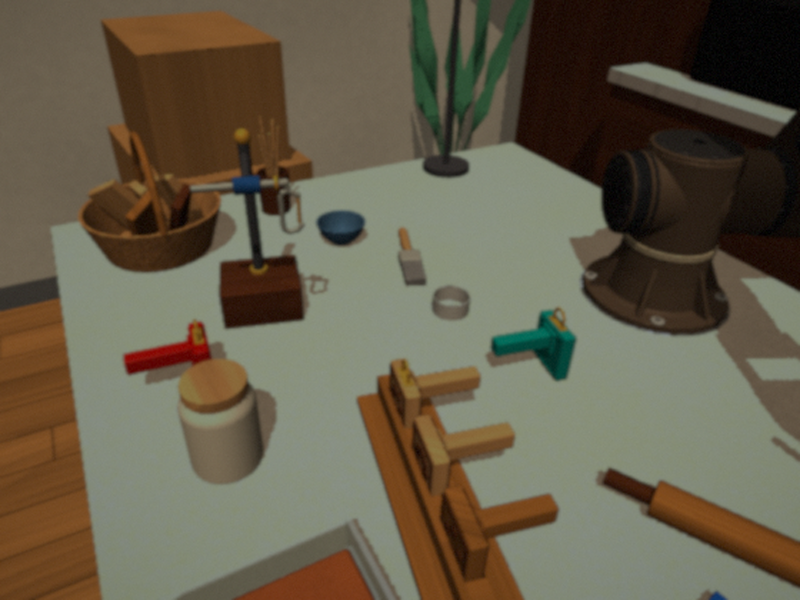

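View pics/top.png

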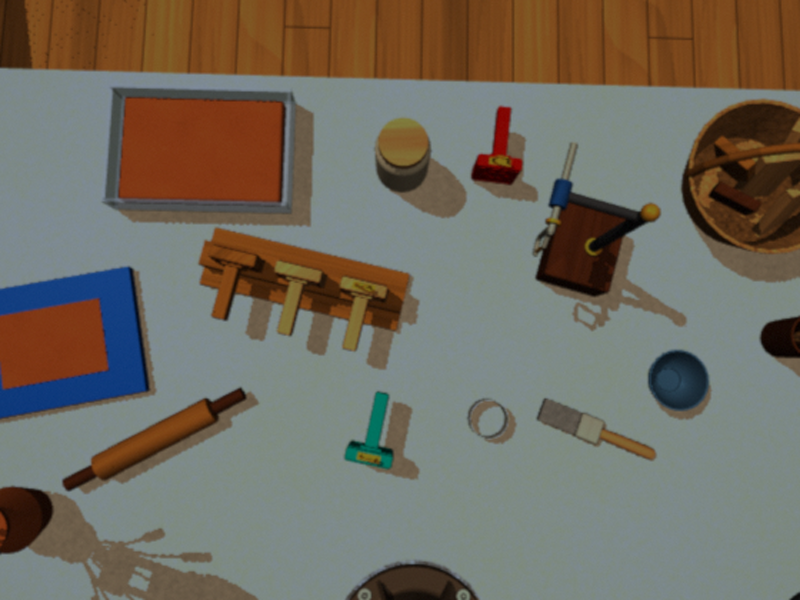

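The top view shows the look-alikes: red at (497,160), turquoise at (370,455), dark stamp b at (232,255), pale stamp c without an eye at (298,270), and the pale stamp with the brass eye at (363,288), or (405,375) in the scene view. I choose the last one. The hook hangs at about (545,235) in the top view and (290,210) in the scene view. Next is a close crop montage.

Run:
```python
import cv2,numpy as np,pickle
d=pickle.load(open("v0.pkl","rb"))
def crop(n,x,y,s=4):
    c=d[n]["color"][y:y+75,x:x+100,::-1]; c=cv2.resize(c,None,fx=4,fy=4,interpolation=cv2.INTER_CUBIC)
    c=cv2.convertScaleAbs(c,alpha=1.5)
    for i in range(0,100,20):cv2.putText(c,str(x+i),(i*4,10),0,.35,(255,0,255));cv2.line(c,(i*4,12),(i*4,18),(255,0,255))
    for i in range(0,75,15):cv2.putText(c,str(y+i),(0,i*4+4),0,.35,(255,0,255));cv2.line(c,(24,i*4),(30,i*4),(255,0,255))
    return c
m=np.vstack([np.hstack([crop("scene",255,235),crop("top",205,180)]),np.hstack([crop("scene",130,110),crop("top",355,95)])])
cv2.imwrite("pics/c1.png",m)
```

```text
(no output)
```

View pics/c1.png

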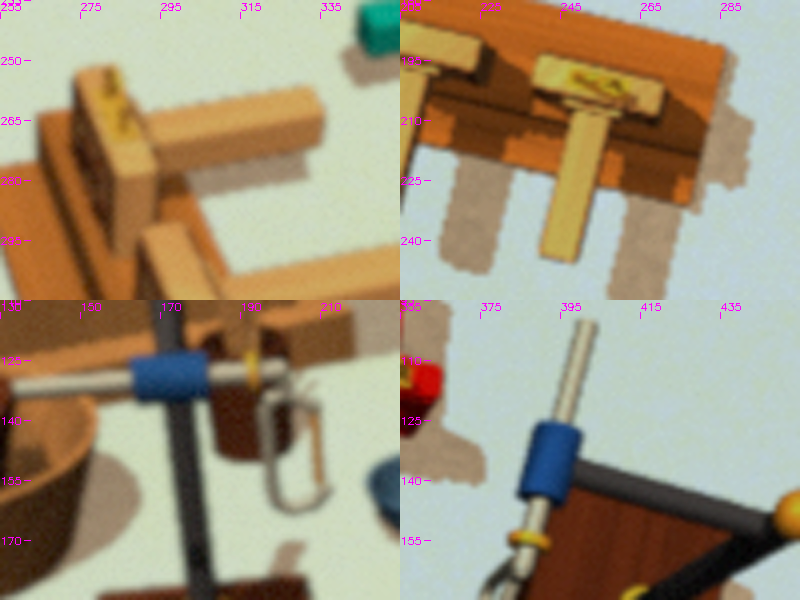

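The crops show a brass arch on the chosen pale stamp, at scene (284,259) and top (255,201). Its handle end is at top (245,243). The hook shows at scene with the bight bottom at (203,162), the nose tip at (211,157) and the rod from (134,132) to (200,127). In the top view the rod runs from (402,105) to (389,154).

```bash
cat > h.py <<'E'
import numpy as np,pickle,cv2
def ray(c,p):
    u=np.linalg.inv(c["K"])@np.array([p[0],p[1],1.]); r=c["R"].T@u
    return -c["R"].T@c["t"], r/np.linalg.norm(r)
def onz(c,p,z):
    o,r=ray(c,p); return o+r*(z-o[2])/r[2]
def tri(c1,p1,c2,p2):
    (a,u),(b,v)=ray(c1,p1),ray(c2,p2)
    s=np.linalg.lstsq(np.c_[u,-v],b-a,rcond=None)[0]
    x,y=a+s[0]*u,b+s[1]*v; return (x+y)/2,np.linalg.norm(x-y)
def line(c1,p1,q1,c2,p2,q2):
    n=[];o=[]
    for c,p,q in((c1,p1,q1),(c2,p2,q2)):
        o1,r=ray(c,p);m=np.cross(r,ray(c,q)[1]);n.append(m/np.linalg.norm(m));o.append(n[-1]@o1)
    d=np.cross(*n);d/=np.linalg.norm(d)
    return np.linalg.lstsq(np.array(n),np.array(o),rcond=None)[0],d
def onplane(c,p,q,n):
    o,r=ray(c,p); return o+r*(n@(q-o))/(n@r)
def proj(c,X):
    x=c["R"]@X+c["t"]; x=c["K"]@x; return x[:2]/x[2]
E
python3 - <<'E'
from h import *
np.set_printoptions(precision=1,suppress=True)
d=pickle.load(open("v0.pkl","rb"));S,T=d["scene"],d["top"]
f=lambda i,j,x,y:(x+i/4-.4,y+j/4-.4)
t=lambda i,j:f(i-400,j,205,180); th=lambda i,j:f(i-400,j-300,355,95); sh=lambda i,j:f(i,j-300,130,110); s=lambda i,j:f(i,j,255,235)
e=onz(T,t(560,259),82);b=onz(T,t(589,115),82);print("end",e,"base",b,"len",np.linalg.norm(b-e)," yaw",np.degrees(np.arctan2(*(b-e)[1::-1])))
c=onz(T,t(600,85),92);print("blocktop",c,"L,R",onz(T,t(535,65),92),onz(T,t(663,97),92), "to end",np.linalg.norm((c-e)[:2]),np.degrees(np.arctan2(*(c-e)[1::-1])))
print("eye tri",tri(S,s(111,72),T,t(602,82)))
p,v=line(T,th(588,325),th(536,518),S,sh(20,387),sh(230,374)); v*=np.sign(v[0]);print("rod",p,v,"z at x=600",(p+v*(600-p[0])/v[0]),"yaw",np.degrees(np.arctan2(v[1],v[0])))
h=np.array([v[0],v[1],0]);h/=np.linalg.norm(h);n=np.array([-h[1],h[0],0])
for k,q in dict(bightbot=sh(292,513),nose=sh(326,490),spine=sh(266,440),collar=sh(252,370),hinge=sh(312,393),sleeve=sh(132,380),sleeve2=sh(208,375)).items():
    X=onplane(S,q,p,n);print(k,X,"along",h@(X-p), X[2])
print("p along ref",p)
E
```

```text
end [466.7 107.6  82. ] base [547.4  93.6  82. ] len 81.91008184080138  yaw -9.81910765592149
blocktop [563.2  87.5  92. ] L,R [573.7 123.8  92. ] [557.2  52.3  92. ] to end 98.58355486823766 -11.78858086924948
eye tri (array([562.9,  84.8, 115.1]), np.float64(2.262028383666104))
rod [ -0.6   7.7 261.7] [ 1.  -0.3  0. ] z at x=600 [ 600.  -155.1  267.9] yaw -15.160399380948624
bightbot [ 618.4 -160.1  190.6] along 641.4017384695726 190.56063901843834
nose [ 601.  -155.3  202. ] along 623.348265792872 201.95645194401584
spine [ 627.7 -162.6  232.3] along 650.9946378427569 232.26110683059926
collar [ 631.1 -163.5  269.6] along 654.5060603003756 269.62227986338365
hinge [ 604.2 -156.2  255.4] along 626.6747305839909 255.4213458759487
sleeve [ 685.7 -178.3  268.9] along 711.1310933580477 268.8715083601878
sleeve2 [ 651.3 -169.   268.7] along 675.5060192271098 268.6639848797891
p along ref [ -0.6   7.7 261.7]
```

>>> {"api": "carry_out", "payload": {
  "moves": [
    {"slide": [0,0,0],"spin": -0.235},
    {"slide": [-0.067,-0.075,0.006],"spin": 0},
    {"slide": [-0.067,-0.075,0.006],"spin": 0},
    {"slide": [-0.067,-0.075,0.006],"spin": 0},
    {"slide": [-0.067,-0.075,0.006],"spin": 0},
    {"slide": [-0.067,-0.075,0.006],"spin": 0},
    {"slide": [-0.067,-0.075,0.006],"spin": 0},
    {"slide": [-0.067,-0.075,0.006],"spin": 0},
    {"slide": [-0.067,-0.075,0.006],"spin": 0},
    {"slide": [-0.067,-0.075,0.006],"spin": 0},
    {"slide": [-0.067,-0.075,0.006],"spin": 0},
    {"slide": [-0.067,-0.075,0.006],"spin": 0}
  ]
}}

```text
t: 1.15
eef_pos: [423.9, 205.6, 188.2]
tcp_rot: [3.141, 0.0, 2.934]
ft_force: [1.1, -0.1, -0.1]
opening: 1.005
grip_force: 0.0
```

>>> {"api": "carry_out", "payload": {
  "moves": [
    {"slide": [-0.067,-0.075,0.006],"spin": 0},
    {"slide": [-0.067,-0.075,0.006],"spin": 0},
    {"slide": [-0.067,-0.075,0.006],"spin": 0},
    {"slide": [0,0,0],"spin": 0},
    {"slide": [0,0,0],"spin": 0},
    {"slide": [0,0,0],"spin": 0}
  ]
}}

```text
t: 1.65
eef_pos: [483.1, 102.9, 180.8]
tcp_rot: [3.142, -0.001, 2.933]
ft_force: [-0.1, -1.2, 0.2]
opening: 0.999
grip_force: 0.0
```

Run:
```python
from cell import state, read_camera
import pickle,cv2
w=read_camera("wrist");pickle.dump(w,open("w1.pkl","wb"))
s=state();print(s["t"],s["eef_pos"],s["tcp_rot"],s["joints"])
cv2.imwrite("pics/w1.png",cv2.resize(w["color"][:,:,::-1],(784,588)))
```

```text
1.7 [482.94185064 103.42360715 180.98506908] [ 3.14148664e+00 -4.63927553e-04  2.93429742e+00] [ 7.70088464e-02  3.48730662e-01  1.91369143e+00  3.00967236e-04
  8.79586149e-01 -1.28668413e+00]
```

View pics/w1.png

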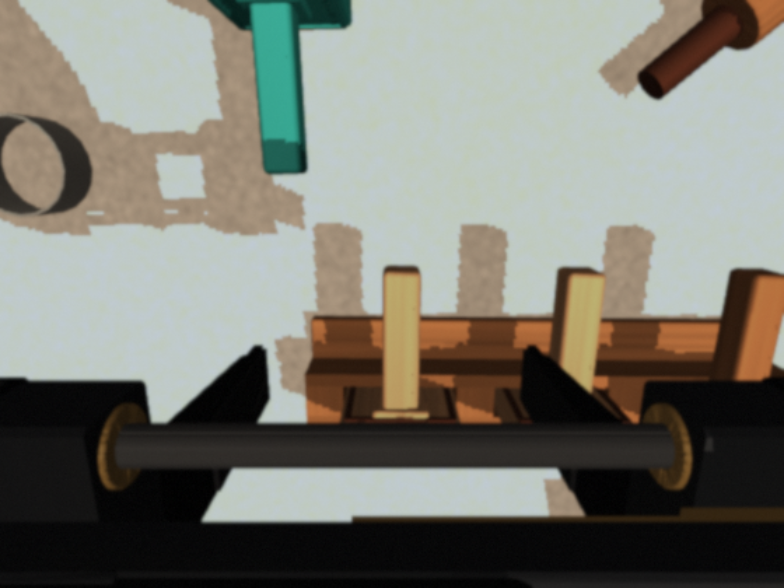

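The wrist view shows the target handle centred between the fingers, with its end at about (402,272) and its base at about (402,408). It is well aligned, so I compute the refined grip from it.

Run:
```python
from h import *
np.set_printoptions(precision=1,suppress=True)
w=pickle.load(open("w1.pkl","rb"));k=1/1.4
g=lambda a,b:onz(w,(a*k,b*k),82)
l,r=g(384,273),g(419.5,273);e=(l+r)/2
L,R=g(384,408),g(419,408);b=(L+R)/2
print(e,b,"width",np.linalg.norm(l-r),"yaw",np.degrees(np.arctan2(*(b-e)[1::-1])),"len",np.linalg.norm(b-e))
y=np.arctan2(*(b-e)[1::-1]);G=e+22*np.array([np.cos(y),np.sin(y),0]);print("grip",G)
D=G-np.array([482.9,103.2,0]);ps=2.9340
print("tool x",D[0]*np.cos(ps)+D[1]*np.sin(ps),"tool y",D[0]*np.sin(ps)-D[1]*np.cos(ps))
```

```text
[466.3 110.3  82. ] [548.1  93.1  82. ] width 19.930726221197215 yaw -11.873561541523468 len 83.56055248110083
grip [487.8 105.8  82. ]
tool x -4.312333942338491 tool y 3.520695722114642
```

>>> {"api": "carry_out", "payload": {
  "moves": [
    {"slide": [-0.011,0.008,0.0325],"spin": 0},
    {"slide": [0,0,0.0325],"spin": 0},
    {"slide": [0,0,0.0325],"spin": 0},
    {"slide": [0,0,0.0325],"spin": 0},
    {"slide": [0,0,0.0325],"spin": 0},
    {"slide": [0,0,0.0325],"spin": 0},
    {"slide": [0,0,0.0325],"spin": 0},
    {"slide": [0,0,0.0325],"spin": 0},
    {"slide": [0,0,0.0325],"spin": 0},
    {"slide": [0,0,0.03],"spin": 0},
    {"slide": [0,0,0],"spin": 0},
    {"slide": [0,0,0],"spin": 0}
  ]
}}

```text
t: 2.7
eef_pos: [487.9, 106.1, 52.0]
tcp_rot: [-3.141, -0.001, 2.936]
ft_force: [0.1, 0.3, -0.3]
opening: 1.0
grip_force: 0.0
```

>>> {"api": "carry_out", "payload": {
  "moves": [
    {"slide": [0,0,0],"spin": 0},
    {"slide": [0,0,0],"spin": 0},
    {"slide": [0,0,0],"spin": 0},
    {"slide": [0,0,0],"spin": 0},
    {"slide": [0,0,0],"spin": 0},
    {"slide": [0,0,0],"spin": 0},
    {"slide": [0,0,0],"spin": 0},
    {"slide": [0,0,0],"spin": 0},
    {"slide": [0,0,0],"spin": 0},
    {"slide": [0,0,0],"spin": 0},
    {"slide": [0,0,0],"spin": 0},
    {"slide": [0,0,0],"spin": 0}
  ],
  "hand": 1
}}

```text
t: 3.7
eef_pos: [488.5, 105.0, 52.0]
tcp_rot: [3.141, -0.0, 2.934]
ft_force: [0.1, -0.2, 0.0]
opening: 0.233
grip_force: 30.0
```

>>> {"api": "carry_out", "payload": {
  "moves": [
    {"slide": [0,0,-0.015],"spin": 0},
    {"slide": [0,0,-0.015],"spin": 0},
    {"slide": [0,0,-0.02],"spin": 0},
    {"slide": [0,0,-0.025],"spin": 0},
    {"slide": [0,0,-0.025],"spin": 0},
    {"slide": [0,0,-0.025],"spin": 0},
    {"slide": [0,0,-0.025],"spin": 0},
    {"slide": [0,0,-0.025],"spin": 0},
    {"slide": [0,0,-0.025],"spin": 0},
    {"slide": [0,0,-0.025],"spin": 0},
    {"slide": [0,0,-0.015],"spin": 0},
    {"slide": [0,0,0],"spin": 0}
  ]
}}

```text
t: 4.7
eef_pos: [489.0, 105.1, 149.4]
tcp_rot: [3.141, 0.002, 2.934]
ft_force: [0.8, -0.0, -2.7]
opening: 0.237
grip_force: 30.0
```

>>> {"api": "carry_out", "payload": {
  "moves": [
    {"slide": [0,0,0],"spin": 0.055},
    {"slide": [0,0,0],"spin": 0.055},
    {"slide": [-0.011,-0.055,0],"spin": 0},
    {"slide": [-0.011,-0.055,0],"spin": 0},
    {"slide": [-0.011,-0.055,0],"spin": 0},
    {"slide": [-0.011,-0.055,0],"spin": 0},
    {"slide": [-0.011,-0.055,0],"spin": 0},
    {"slide": [-0.011,-0.055,0],"spin": 0},
    {"slide": [-0.011,-0.055,0],"spin": 0},
    {"slide": [-0.011,-0.055,0],"spin": 0},
    {"slide": [-0.011,-0.055,0],"spin": 0},
    {"slide": [-0.011,-0.055,0],"spin": 0}
  ]
}}

```text
t: 5.7
eef_pos: [472.8, -119.9, 147.6]
tcp_rot: [3.141, -0.001, 2.876]
ft_force: [-0.5, 0.3, -2.2]
opening: 0.231
grip_force: 30.0
```

>>> {"api": "carry_out", "payload": {
  "moves": [
    {"slide": [0,0,0.005],"spin": 0},
    {"slide": [0,0,0],"spin": 0},
    {"slide": [0,0,0],"spin": 0},
    {"slide": [0,0,0],"spin": 0}
  ]
}}

```text
t: 6.03
eef_pos: [473.1, -118.0, 145.8]
tcp_rot: [3.141, -0.001, 2.877]
ft_force: [0.1, 0.0, -3.2]
opening: 0.23
grip_force: 30.0
```

Run:
```python
from cell import state, read_camera
import pickle,cv2,numpy as np
d={}
for n in("scene","top"):
    a=read_camera(n); a["color"]=np.mean([a["color"]]+[read_camera(n)["color"] for _ in range(4)],0).astype(np.uint8); d[n]=a
d["s"]=state();pickle.dump(d,open("v1.pkl","wb"))
s=state();print(s["t"],s["eef_pos"],s["tcp_rot"],s["ft_force"])
def crop(n,x,y,w,h,s):
    c=d[n]["color"][y:y+h,x:x+w,::-1]; c=cv2.resize(c,None,fx=s,fy=s,interpolation=cv2.INTER_CUBIC)
    c=cv2.convertScaleAbs(c,alpha=1.5)
    for i in range(0,w,10):cv2.putText(c,str(x+i),(i*s,10),0,.35,(255,0,255));cv2.line(c,(i*s,12),(i*s,18),(255,0,255))
    for i in range(0,h,10):cv2.putText(c,str(y+i),(0,i*s+4),0,.35,(255,0,255));cv2.line(c,(24,i*s),(30,i*s),(255,0,255))
    return c
cv2.imwrite("pics/c2.png",np.hstack([crop("scene",185,110,80,100,6),crop("top",357,95,52,100,6)]))
```

```text
6.5333 [ 473.22843271 -118.74876449  146.01846641] [3.14149787e+00 2.07469049e-05 2.87635938e+00] [ 0.53892669  0.12545728 -2.47436696]
```

View pics/c2.png

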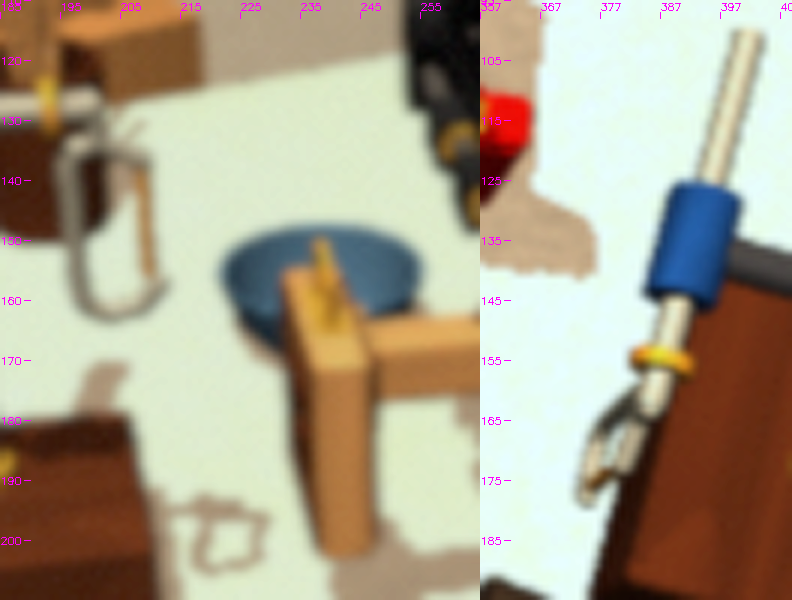

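The scene crop shows the hook's bight bottom at (204,163), its nose tip at (212,157), and the eye arch top at (239,150) with the block top around (238,163). The top crop shows the rod from (402,101) to (387,157) and the nose at (375,177). Next I compare the projections with the kinematics.

Run:
```python
from h import *
np.set_printoptions(precision=1,suppress=True)
d=pickle.load(open("v1.pkl","rb"));S,T=d["scene"],d["top"]
C=lambda X:(proj(S,X)-[185,110]+.4)*6
CT=lambda X:(proj(T,X)-[357,95]+.4)*6+[480,0]
s=lambda i,j:(185+i/6-.4,110+j/6-.4)
t=lambda i,j:(357+(i-480)/6-.4,95+j/6-.4)
y=2.8764-np.pi;h=np.array([np.cos(y),np.sin(y),0]);n=np.array([-h[1],h[0],0]);z=np.array([0,0,1.])
E=np.array([473.2,-118.5,146+19+46])+78*h
print("eye",E,"px",C(E),"top of bar",C(E+2*z), "bar ends",C(E+10*n),C(E-10*n))
print("block top corners",[C(E-24*z+a*10*h+b*37*n) for a in(-1,1) for b in(-1,1)])
p,v=line(T,t(749,35),t(658,378),S,s(10,103),s(80,99));v*=np.sign(v[0])
for zz in(262,268): a,b=onz(T,t(749,35),zz),onz(T,t(658,378),zz);print("rod top",a,b,np.degrees(np.arctan2(*(a-b)[1::-1])))
print("rod",p+v*(617-p[0])/v[0],v)
print("nose tri",tri(S,s(160,285),T,t(587,490)))
O=np.array([617.6,-159.8,268.4]);hh=np.array([np.cos(np.radians(-15.2)),np.sin(np.radians(-15.2)),0])
for k,(a,b) in dict(nose=(-16.5,-66),bight=(0,-75),spine=(10,-40),hinge=(-14,-20),rod=(15,0)).items():
    X=O+a*hh+b*z;print(k,X,"scene",C(X),"top",CT(X))
```

```text
eye [ 548.5 -138.9  211. ] px [319.8 250.2] top of bar [319.6 244.9] bar ends [324.2 263.4] [315.5 237.4]
block top corners [array([334.1, 262.8]), array([368.1, 361.3]), array([278.6, 267.4]), array([308.8, 366.8])]
rod top [ 739.7 -193.8  262. ] [ 628.1 -163.8  262. ] -15.05431548381262
rod top [ 737.4 -192.   268. ] [ 626.7 -162.3  268. ] -15.05431548381261
rod [ 617.  -159.   271.1] [ 1.  -0.3  0. ]
nose tri (array([ 602.3, -154.4,  203. ]), np.float64(2.633249828541434))
nose [ 601.7 -155.5  202.4] scene [156.9 284.1] top [587.8 495.8]
bight [ 617.6 -159.8  193.4] scene [109.9 311.9] top [594.2 454.3]
spine [ 627.3 -162.4  228.4] scene [ 71.4 220.6] top [627.1 404. ]
hinge [ 604.1 -156.1  248.4] scene [140.  159.3] top [623.4 461.9]
rod [ 632.1 -163.7  268.4] scene [ 45.1 108.8] top [662.9 360.9]
```

Run:
```python
from h import *
d=pickle.load(open("v1.pkl","rb"));T=d["top"]
E=np.array([548.5,-138.9,211]);x,y=(int(v) for v in proj(T,E)-[50,35])
h=np.array([.965,-.262,0]);n=np.array([.262,.965,0]);z=np.array([0,0,1.])
c=cv2.convertScaleAbs(cv2.resize(T["color"][y:y+70,x:x+100,::-1],None,fx=8,fy=8,interpolation=cv2.INTER_CUBIC),alpha=1.6)
for X in[E-24*z+a*10*h+b*37*n for a in(-1,1) for b in(-1,1)]+[E,E+10*n,E-10*n]:
    q=(proj(T,X)-[x,y]+.5)*8;cv2.drawMarker(c,tuple(int(v) for v in q),(255,0,255),0,10);print(q.round())
cv2.imwrite("pics/c3.png",c)
```

```text
[517. 382.]
[235. 300.]
[537. 307.]
[256. 225.]
[407. 292.]
[368. 280.]
[446. 303.]
```

View pics/c3.png

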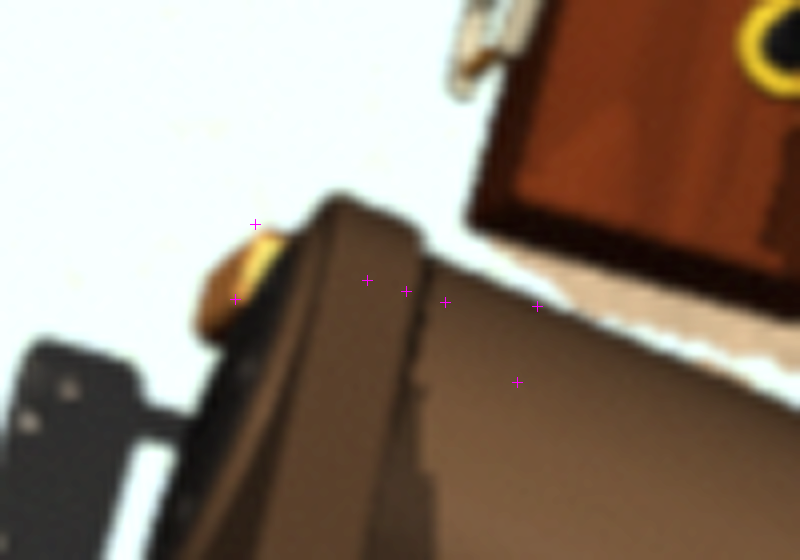

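The top view is mostly hidden by the arm, but one block corner is visible at (265,232) against the predicted (256,225). That camera is therefore biased by about 2 mm, and the eye is on the hook's axis to within 1 mm. I raise it 1 mm and approach.

>>> {"api": "carry_out", "payload": {
  "moves": [
    {"slide": [0,0,-0.0025],"spin": 0},
    {"slide": [-0.0125,0,0],"spin": 0},
    {"slide": [-0.0125,0,0],"spin": 0},
    {"slide": [-0.0125,0,0],"spin": 0},
    {"slide": [-0.0125,0,0],"spin": 0},
    {"slide": [-0.0125,0,0],"spin": 0},
    {"slide": [-0.0125,0,0],"spin": 0},
    {"slide": [-0.0125,0,0],"spin": 0},
    {"slide": [-0.0125,0,0],"spin": 0},
    {"slide": [0,0,0],"spin": 0},
    {"slide": [0,0,0],"spin": 0}
  ]
}}

```text
t: 7.45
eef_pos: [511.9, -129.3, 146.9]
tcp_rot: [3.141, -0.0, 2.876]
ft_force: [0.4, -0.5, -3.8]
opening: 0.231
grip_force: 30.0
```

```bash
cat > look.py <<'E'
from cell import state, read_camera
import sys,pickle
from h import *
a=read_camera("scene"); a["color"]=np.mean([a["color"]]+[read_camera("scene")["color"] for _ in range(3)],0).astype(np.uint8)
s=state();print(s["t"],s["eef_pos"].round(1),s["tcp_rot"].round(4),s["ft_force"].round(2))
pickle.dump((a,s),open(sys.argv[1]+".pkl","wb"))
x,y=int(sys.argv[2]),110
c=cv2.convertScaleAbs(cv2.resize(a["color"][y:y+75,x:x+100,::-1],None,fx=8,fy=8,interpolation=cv2.INTER_CUBIC),alpha=1.5)
yw=s["tcp_rot"][2]-np.pi;h=np.array([np.cos(yw),np.sin(yw),0]);n=np.array([-h[1],h[0],0]);z=np.array([0,0,1.])
E=s["eef_pos"]+65*z+78*h;print("eye",E)
for X in[E-24*z+i*10*h+j*37*n for i in(-1,1) for j in(-1,1)]+[E]:
    q=(proj(a,X)-[x,y]+.5)*8;cv2.drawMarker(c,tuple(int(v) for v in q),(255,0,255),0,10)
cv2.imwrite("pics/%s.png"%sys.argv[1],c)
E
python3 look.py p1 180
```

```text
7.65 [ 511.6 -129.2  147. ] [ 3.1415e+00 -2.0000e-04  2.8763e+00] [ 0.71  0.01 -2.68]
eye [ 586.87029751 -149.70102352  212.02656656]
```

View pics/p1.png

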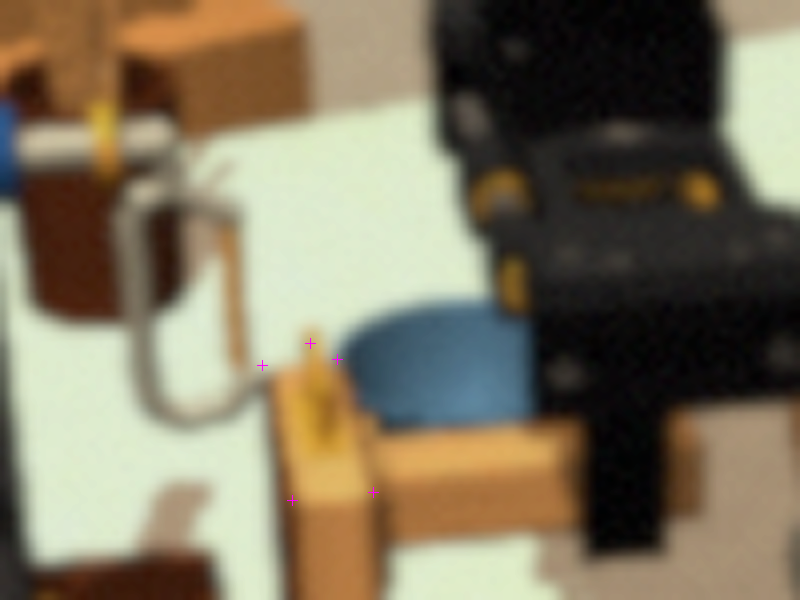

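The scene crop shows the eye top at about (318,346) just before the nose tip at (258,378). The nose lines up with the opening and the eye is about 1 mm low. I raise it 0.8 mm and push slowly.

>>> {"api": "carry_out", "payload": {
  "moves": [
    {"slide": [0,0,-0.002],"spin": 0},
    {"slide": [-0.006,0,0],"spin": 0},
    {"slide": [-0.006,0,0],"spin": 0},
    {"slide": [-0.006,0,0],"spin": 0},
    {"slide": [-0.006,0,0],"spin": 0},
    {"slide": [-0.006,0,0],"spin": 0},
    {"slide": [-0.005,0,0],"spin": 0},
    {"slide": [-0.005,0,0],"spin": 0},
    {"slide": [0,0,0],"spin": 0},
    {"slide": [0,0,0],"spin": 0}
  ]
}}

```text
t: 8.48
eef_pos: [527.3, -133.5, 147.7]
tcp_rot: [3.141, -0.0, 2.876]
ft_force: [-0.4, -0.1, -3.4]
opening: 0.227
grip_force: 30.0
```

>>> {"api": "carry_out", "payload": {
  "moves": [
    {"slide": [-0.005,0,0],"spin": 0},
    {"slide": [-0.005,0,0],"spin": 0},
    {"slide": [-0.005,0,0],"spin": 0}
  ]
}}

```text
t: 8.73
eef_pos: [533.1, -135.1, 147.8]
tcp_rot: [3.141, -0.0, 2.876]
ft_force: [-0.7, 0.6, -3.1]
opening: 0.231
grip_force: 30.0
```

>>> {"api": "carry_out", "payload": {
  "moves": [
    {"slide": [-0.005,0,0],"spin": 0},
    {"slide": [-0.005,0,0],"spin": 0},
    {"slide": [0,0,0],"spin": 0}
  ]
}}

```text
t: 8.98
eef_pos: [537.3, -136.3, 147.8]
tcp_rot: [3.142, 0.0, 2.876]
ft_force: [-0.6, -0.6, -3.3]
opening: 0.23
grip_force: 30.0
```

>>> {"api": "carry_out", "payload": {
  "moves": [
    {"slide": [-0.005,0,0],"spin": 0},
    {"slide": [-0.005,0,0],"spin": 0},
    {"slide": [0,0,0],"spin": 0}
  ]
}}

```text
t: 9.23
eef_pos: [541.1, -137.3, 147.8]
tcp_rot: [3.141, 0.0, 2.876]
ft_force: [-0.2, 0.2, -2.6]
opening: 0.228
grip_force: 30.0
```

```bash
python3 look.py p2 170
```

```text
9.4333 [ 540.9 -137.2  147.9] [3.1415e+00 4.0000e-04 2.8763e+00] [-0.77  0.27 -2.48]
eye [ 616.17187029 -157.70343936  212.89354018]
```

View pics/p2.png

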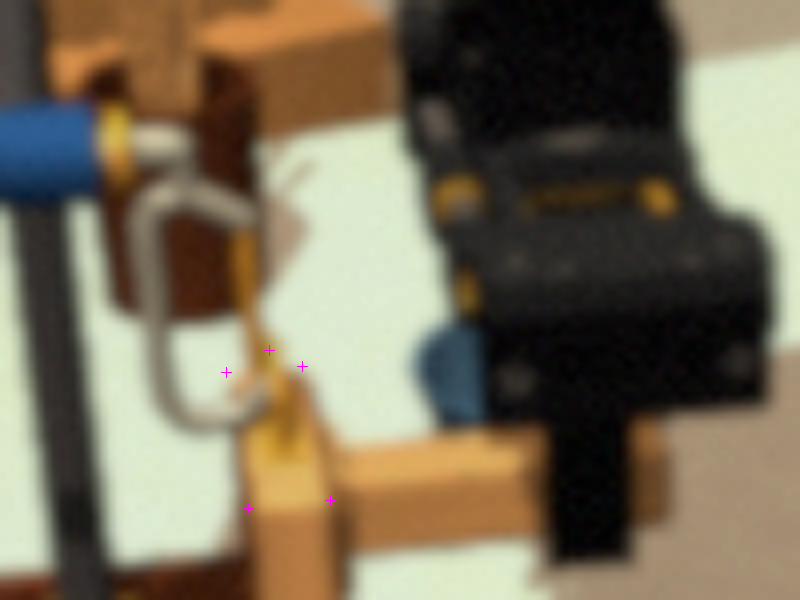

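The hook has slid back and its collar at (113,140) is nearly at the sleeve edge at (98,140). The nose at (258,392) is inside the eye, with the bar on the gate at about (272,352). I keep pushing in 1 mm steps.

>>> {"api": "carry_out", "payload": {
  "moves": [
    {"slide": [-0.0025,0,0],"spin": 0},
    {"slide": [-0.0025,0,0],"spin": 0},
    {"slide": [0,0,0],"spin": 0}
  ]
}}

```text
t: 9.68
eef_pos: [542.8, -137.8, 147.8]
tcp_rot: [3.142, 0.0, 2.876]
ft_force: [-1.4, 0.9, -2.6]
opening: 0.232
grip_force: 30.0
```

>>> {"api": "carry_out", "payload": {
  "moves": [
    {"slide": [-0.0025,0,0],"spin": 0},
    {"slide": [-0.0025,0,0],"spin": 0},
    {"slide": [0,0,0],"spin": 0}
  ]
}}

```text
t: 9.93
eef_pos: [544.4, -138.2, 147.7]
tcp_rot: [3.141, -0.001, 2.876]
ft_force: [-3.2, 1.2, -2.2]
opening: 0.23
grip_force: 30.0
```

>>> {"api": "carry_out", "payload": {
  "moves": [
    {"slide": [-0.0025,0,0],"spin": 0},
    {"slide": [-0.0025,0,0],"spin": 0},
    {"slide": [0,0,0],"spin": 0}
  ]
}}

```text
t: 10.18
eef_pos: [546.6, -138.7, 147.7]
tcp_rot: [3.141, -0.0, 2.876]
ft_force: [-4.5, 0.6, -2.4]
opening: 0.228
grip_force: 30.0
```

```bash
cat > f.py <<'E'
from cell import state, read_camera
import numpy as np
F=[];P=[]
for _ in range(6): read_camera("wrist");s=state();F.append(s["ft_force"]);P.append(s["eef_pos"])
F=np.mean(F,0);h=np.array([.965,-.262,0]);print(s["t"],"F",F.round(2),"along",(F@h).round(2),"eye",(np.mean(P,0)+78*h+[0,0,65]).round(1),s["moment"].round(2))
E
python3 f.py
```

```text
10.4833 F [-3.59  1.02 -2.86] along -3.73 eye [ 621.7 -159.1  212.7] [ 0.16  0.68 -0.02]
```

The gate has started to give, with a force of about 3.7 N. I continue about 11 mm.

>>> {"api": "carry_out", "payload": {
  "moves": [
    {"slide": [-0.003,0,0],"spin": 0},
    {"slide": [-0.003,0,0],"spin": 0},
    {"slide": [-0.003,0,0],"spin": 0},
    {"slide": [-0.003,0,0],"spin": 0},
    {"slide": [-0.003,0,0],"spin": 0},
    {"slide": [0,0,0],"spin": 0}
  ]
}}

```text
t: 10.98
eef_pos: [552.6, -140.4, 147.9]
tcp_rot: [3.142, 0.0, 2.876]
ft_force: [-3.4, 2.0, -1.3]
opening: 0.229
grip_force: 30.0
```

>>> {"api": "carry_out", "payload": {
  "moves": [
    {"slide": [-0.0025,0,0],"spin": 0},
    {"slide": [-0.0025,0,0],"spin": 0},
    {"slide": [-0.0025,0,0],"spin": 0},
    {"slide": [-0.0025,0,0],"spin": 0},
    {"slide": [0,0,0],"spin": 0}
  ]
}}

```text
t: 11.4
eef_pos: [556.3, -141.3, 147.8]
tcp_rot: [3.141, -0.0, 2.876]
ft_force: [-4.6, 1.8, -2.9]
opening: 0.229
grip_force: 30.0
```

```bash
python3 f.py; python3 look.py p3 160
```

```text
11.7 F [-4.34  1.3  -2.81] along -4.52 eye [ 631.4 -161.7  212.7] [0.29 0.75 0.02]
11.9 [ 556.2 -141.4  147.8] [ 3.1415e+00 -1.0000e-04  2.8763e+00] [-3.68  2.33 -2.99]
eye [ 631.4284789  -161.80924319  212.77633123]
```

View pics/p3.png

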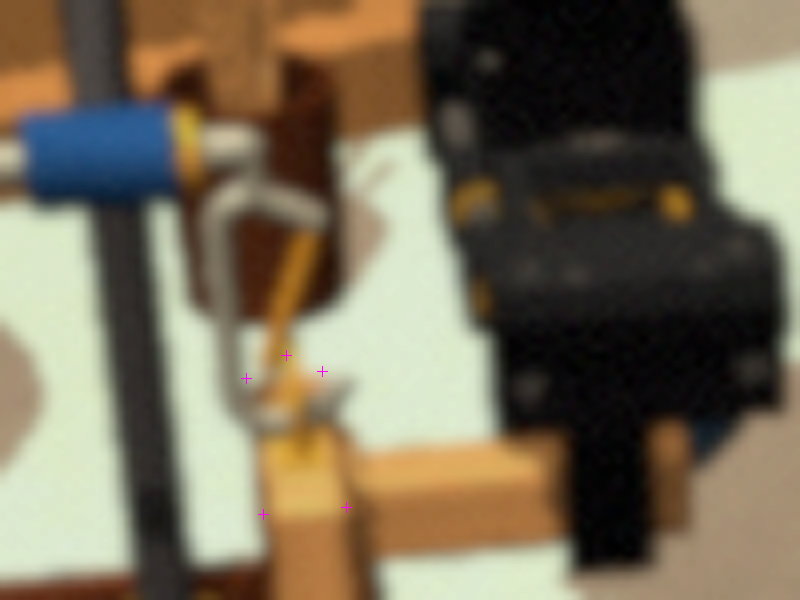

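The gate is swung well in, from (318,235) to (270,365), with the eye bar at about (294,358) past the nose at (340,388). That is roughly x = -4.5 mm, so I advance 1.5 mm and lower.

>>> {"api": "carry_out", "payload": {
  "moves": [
    {"slide": [-0.002,0,0],"spin": 0},
    {"slide": [-0.002,0,0],"spin": 0},
    {"slide": [0,0,0.0025],"spin": 0},
    {"slide": [0,0,0.0025],"spin": 0},
    {"slide": [0,0,0.0025],"spin": 0},
    {"slide": [0,0,0.0025],"spin": 0},
    {"slide": [0,0,0],"spin": 0}
  ]
}}

```text
t: 12.48
eef_pos: [557.8, -141.8, 143.7]
tcp_rot: [3.142, -0.0, 2.876]
ft_force: [-3.4, 2.0, -3.8]
opening: 0.228
grip_force: 30.0
```

>>> {"api": "carry_out", "payload": {
  "moves": [
    {"slide": [0,0,0.0025],"spin": 0},
    {"slide": [0,0,0.0025],"spin": 0},
    {"slide": [0,0,0.0025],"spin": 0},
    {"slide": [0,0,0.0025],"spin": 0},
    {"slide": [0,0,0],"spin": 0}
  ]
}}

```text
t: 12.9
eef_pos: [558.2, -142.0, 139.6]
tcp_rot: [3.142, 0.001, 2.876]
ft_force: [0.3, 0.2, -2.0]
opening: 0.234
grip_force: 30.0
```

```bash
python3 f.py
```

```text
13.2 F [-0.03  0.17 -2.66] along -0.07 eye [ 633.6 -162.5  205. ] [0.05 0.24 0.03]
```

The gate has slipped past, since the along-force dropped to zero. I lower gently until the seat carries the weight.

>>> {"api": "carry_out", "payload": {
  "moves": [
    {"slide": [0,0,0.002],"spin": 0},
    {"slide": [0,0,0.002],"spin": 0},
    {"slide": [0,0,0.001],"spin": 0},
    {"slide": [0,0,0],"spin": 0}
  ]
}}

```text
t: 13.53
eef_pos: [557.7, -141.8, 137.7]
tcp_rot: [3.142, -0.0, 2.876]
ft_force: [-0.4, -0.0, -2.3]
opening: 0.23
grip_force: 30.0
```

```bash
python3 f.py
```

```text
13.8333 F [ 0.13 -0.02 -2.43] along 0.13 eye [ 633.  -162.2  202.8] [0.07 0.13 0.01]
```

>>> {"api": "carry_out", "payload": {
  "moves": [
    {"slide": [0,0,0.0015],"spin": 0},
    {"slide": [0,0,0],"spin": 0}
  ]
}}

```text
t: 14.0
eef_pos: [557.7, -141.8, 137.1]
tcp_rot: [3.142, -0.0, 2.876]
ft_force: [0.0, 0.2, -3.2]
opening: 0.229
grip_force: 30.0
```

```bash
python3 f.py
```

```text
14.3 F [ 0.02  0.14 -2.7 ] along -0.02 eye [ 633.  -162.2  202.2] [ 0.02  0.2  -0.03]
```

>>> {"api": "carry_out", "payload": {
  "moves": [
    {"slide": [0,0,0.0015],"spin": 0},
    {"slide": [0,0,0],"spin": 0}
  ]
}}

```text
t: 14.47
eef_pos: [557.7, -141.8, 136.5]
tcp_rot: [3.141, -0.0, 2.876]
ft_force: [-0.6, -1.7, -3.2]
opening: 0.227
grip_force: 30.0
```

```bash
python3 f.py
```

```text
14.7667 F [-0.02  0.08 -2.71] along -0.04 eye [ 633.  -162.2  201.6] [ 0.06  0.16 -0.02]
```

>>> {"api": "carry_out", "payload": {
  "moves": [
    {"slide": [0,0,0.002],"spin": 0},
    {"slide": [0,0,0],"spin": 0}
  ]
}}

```text
t: 14.93
eef_pos: [557.7, -141.8, 135.7]
tcp_rot: [3.141, -0.0, 2.876]
ft_force: [-0.4, 0.6, -2.3]
opening: 0.225
grip_force: 30.0
```

```bash
python3 f.py
```

```text
15.2333 F [-0.06  0.17 -2.67] along -0.1 eye [ 633.  -162.2  200.8] [ 0.02  0.2  -0.02]
```

>>> {"api": "carry_out", "payload": {
  "moves": [
    {"slide": [0,0,0.0015],"spin": 0},
    {"slide": [0,0,0],"spin": 0}
  ]
}}

```text
t: 15.4
eef_pos: [557.7, -141.8, 135.1]
tcp_rot: [3.141, -0.0, 2.876]
ft_force: [-0.1, -0.6, -3.0]
opening: 0.235
grip_force: 30.0
```

```bash
python3 f.py
```

```text
15.7 F [ 0.11 -0.39 -3.05] along 0.21 eye [ 633.  -162.2  200.2] [ 0.03  0.16 -0.01]
```

>>> {"api": "carry_out", "payload": {
  "moves": [
    {"slide": [0,0,0.0015],"spin": 0},
    {"slide": [0,0,0],"spin": 0}
  ]
}}

```text
t: 15.87
eef_pos: [557.7, -141.8, 134.5]
tcp_rot: [3.142, -0.0, 2.876]
ft_force: [-0.6, 0.7, -2.2]
opening: 0.227
grip_force: 30.0
```

```bash
python3 f.py
```

```text
16.1667 F [-0.03  0.11 -2.97] along -0.06 eye [ 633.  -162.2  199.6] [ 0.05  0.21 -0.03]
```

>>> {"api": "carry_out", "payload": {
  "moves": [
    {"slide": [0,0,0.0015],"spin": 0},
    {"slide": [0,0,0],"spin": 0}
  ]
}}

```text
t: 16.33
eef_pos: [557.8, -141.8, 134.0]
tcp_rot: [3.142, 0.0, 2.876]
ft_force: [0.1, 0.2, -2.5]
opening: 0.231
grip_force: 30.0
```

```bash
python3 f.py
```

```text
16.6333 F [ 0.13  0.02 -2.71] along 0.12 eye [ 633.  -162.2  199. ] [0.04 0.18 0.05]
```

>>> {"api": "carry_out", "payload": {
  "moves": [
    {"slide": [0,0,0.0015],"spin": 0},
    {"slide": [0,0,0],"spin": 0}
  ]
}}

```text
t: 16.8
eef_pos: [557.9, -141.9, 133.5]
tcp_rot: [3.142, 0.0, 2.876]
ft_force: [0.2, -0.7, -0.2]
opening: 0.228
grip_force: 30.0
```

```bash
python3 f.py
```

```text
17.1 F [ 0.24  0.38 -0.27] along 0.13 eye [ 633.1 -162.3  198.5] [-0.05 -0.02  0.06]
```

>>> {"api": "carry_out", "payload": {
  "moves": [
    {"slide": [0,0,0.0015],"spin": 0},
    {"slide": [0,0,0],"spin": 0}
  ]
}}

```text
t: 17.27
eef_pos: [558.0, -141.9, 133.1]
tcp_rot: [3.142, 0.001, 2.876]
ft_force: [-0.4, 0.2, 3.0]
opening: 0.229
grip_force: 30.0
```

```bash
python3 f.py
```

```text
17.5667 F [0.03 0.16 2.51] along -0.01 eye [ 633.2 -162.3  198. ] [-0.09 -0.23  0.13]
```

>>> {"api": "carry_out", "payload": {
  "moves": [
    {"slide": [0,0,-0.001],"spin": 0},
    {"slide": [0,0,0],"spin": 0}
  ]
}}

```text
t: 17.73
eef_pos: [557.8, -141.8, 133.2]
tcp_rot: [3.142, 0.0, 2.876]
ft_force: [0.7, 0.1, 1.1]
opening: 0.227
grip_force: 30.0
```

```bash
python3 f.py; python3 look.py p4 160
```

```text
18.0333 F [ 0.91 -0.06  2.38] along 0.89 eye [ 633.1 -162.3  198.2] [-0.07 -0.29  0.01]
18.2333 [ 557.8 -141.8  133.2] [3.1415e+00 1.0000e-04 2.8762e+00] [ 2.08 -0.5   2.64]
eye [ 633.06455244 -162.29130108  198.21999585]
```

View pics/p4.png

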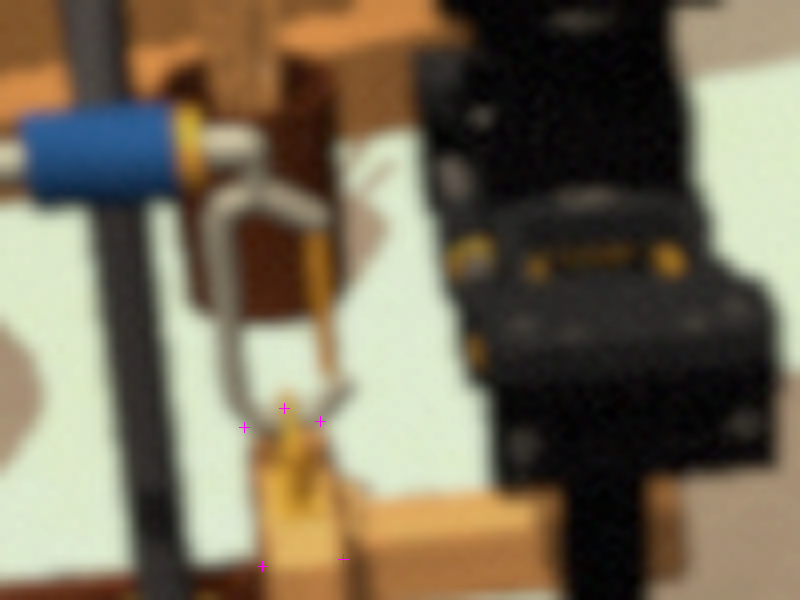

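The gate is shut, running from (315,235) to (328,375) and meeting the nose at (340,388). The eye bar at about (290,408) lies inside the bight. I ease the load slightly before letting go.

>>> {"api": "carry_out", "payload": {
  "moves": [
    {"slide": [0,0,-0.001],"spin": 0},
    {"slide": [0,0,0],"spin": 0},
    {"slide": [0,0,0],"spin": 0}
  ]
}}

```text
t: 18.48
eef_pos: [557.6, -141.8, 133.5]
tcp_rot: [3.141, -0.0, 2.876]
ft_force: [1.2, -0.6, 0.8]
opening: 0.23
grip_force: 30.0
```

```bash
python3 f.py
```

```text
18.7833 F [0.82 0.16 0.13] along 0.75 eye [ 632.9 -162.2  198.5] [ 0.06 -0.12  0.02]
```

>>> {"api": "carry_out", "payload": {
  "moves": [
    {"slide": [0,0,0],"spin": 0},
    {"slide": [0,0,0],"spin": 0},
    {"slide": [0,0,0],"spin": 0},
    {"slide": [0,0,0],"spin": 0},
    {"slide": [0,0,0],"spin": 0},
    {"slide": [0,0,0],"spin": 0}
  ],
  "hand": 0.73
}}

```text
t: 19.28
eef_pos: [557.7, -141.8, 133.6]
tcp_rot: [3.141, -0.0, 2.876]
ft_force: [0.9, -0.0, 0.6]
opening: 0.271
grip_force: 0.0
```

>>> {"api": "carry_out", "payload": {
  "moves": [
    {"slide": [0,0,0],"spin": 0},
    {"slide": [0,0,0],"spin": 0},
    {"slide": [0,0,0],"spin": 0},
    {"slide": [0,0,0],"spin": 0},
    {"slide": [0,0,0],"spin": 0},
    {"slide": [0,0,0],"spin": 0},
    {"slide": [0,0,0],"spin": 0},
    {"slide": [0,0,0],"spin": 0},
    {"slide": [0,0,0],"spin": 0},
    {"slide": [0,0,0],"spin": 0},
    {"slide": [0,0,0],"spin": 0},
    {"slide": [0,0,0],"spin": 0}
  ],
  "hand": 0
}}

```text
t: 20.28
eef_pos: [557.8, -141.8, 133.6]
tcp_rot: [3.142, 0.0, 2.876]
ft_force: [0.2, 0.5, 0.2]
opening: 0.991
grip_force: 0.0
```

>>> {"api": "carry_out", "payload": {
  "moves": [
    {"slide": [0.0125,0,0],"spin": 0},
    {"slide": [0.025,0,0],"spin": 0},
    {"slide": [0.025,0,0],"spin": 0},
    {"slide": [0.025,0,0],"spin": 0},
    {"slide": [0.025,0,0],"spin": 0},
    {"slide": [0.025,0,0],"spin": 0},
    {"slide": [0.025,0,0],"spin": 0},
    {"slide": [0.025,0,0],"spin": 0},
    {"slide": [0.025,0,0],"spin": 0},
    {"slide": [0.025,0,0],"spin": 0},
    {"slide": [0.025,0,0],"spin": 0},
    {"slide": [0,0,0],"spin": 0}
  ]
}}

```text
t: 21.28
eef_pos: [454.6, -113.6, 133.6]
tcp_rot: [3.141, -0.001, 2.876]
ft_force: [0.4, -1.2, 0.3]
opening: 1.0
grip_force: 0.0
```

Run:
```python
from h import *
from cell import state,read_camera
prev=None
for k in range(40):
    a=read_camera("scene")["color"][100:230,150:270].astype(float)
    a=cv2.GaussianBlur(a,(0,0),1.5)
    if k%6==0:
        if prev is not None: print(state()["t"],np.abs(a-prev).max().round(1),np.abs(a-prev).mean().round(2))
        prev=a
pickle.dump(a,open("last.pkl","wb"))
c=pickle.load(open("p4.pkl","rb"))[0]["color"][100:230,150:270].astype(float);g=cv2.GaussianBlur(c,(0,0),1.5)
# hook & gate region unchanged since p4?  cols 180-205, rows 125-160
print("hook/gate region diff",np.abs(g-a)[25:60,30:55].max())
hsv=cv2.cvtColor(a.astype(np.uint8),cv2.COLOR_RGB2HSV);m=cv2.inRange(hsv,(8,90,60),(25,255,255));m[:62]=0
n,l,st,ce=cv2.connectedComponentsWithStats(m);print([(st[i].tolist(),(ce[i]+[150,100]).round()) for i in range(1,n) if st[i][4]>40])
```

```text
21.6333 30.2 0.65
21.9333 11.9 0.38
22.2333 9.0 0.38
22.5333 8.2 0.37
22.8333 8.4 0.32
23.1333 4.0 0.3
hook/gate region diff 3.3160755411969376
[([4, 62, 90, 61, 1932], array([193., 188.]))]
```

The hook and gate region is unchanged and the swing is dying out. I wait a few more seconds.

>>> {"api": "carry_out", "payload": {
  "moves": [
    {"slide": [0.01,0,0],"spin": 0},
    {"slide": [0,0,0]},
    {"slide": [0,0,0],"spin": 0},
    {"slide": [0,0,0],"spin": 0},
    {"slide": [0,0,0],"spin": 0},
    {"slide": [0,0,0],"spin": 0},
    {"slide": [0,0,0],"spin": 0},
    {"slide": [0,0,0],"spin": 0},
    {"slide": [0,0,0],"spin": 0},
    {"slide": [0,0,0],"spin": 0},
    {"slide": [0,0,0],"spin": 0},
    {"slide": [0,0,0],"spin": 0}
  ]
}}

```text
$.moves[1]: bad value
```

Run:
```python
from h import *
from cell import state,read_camera,job_done
G=lambda:cv2.GaussianBlur(read_camera("scene")["color"][100:230,150:270].astype(float),(0,0),1.5)
prev=G();q=0
for k in range(60):
    a=G()
    if k%4==3:
        d=np.abs(a-prev).max();print(round(state()["t"],2),d.round(1));prev=a
        q=q+1 if d<5 else 0
        if q>=4: break
print(q)
if q>=4: print(job_done())
```

```text
23.53 2.9
23.73 3.6
23.93 3.6
24.13 3.3
4
the job is handed in; nothing more can be done
None
```

The stamp with the brass eye hangs still by its eye from the snap hook, the gate looks shut behind it, the gripper is clear of it, and the job is handed in; I have not seen the judge's result, and I did not look at the other two stamps again after lifting this one.

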